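# Rock a tight locating block out of its drilling jig

## Task

Take the red-banded locating block out of the blue jig and finish while holding it: upright, just clear over the jig's pocket, its foot about 20 mm above the jig's top, without letting go. It is too tight for the loose jig to stay down under a straight pull, so take the block by its head and rock it well over to the left and to the right (towards the jig's two brass ends), a few times, easing it up as you go, until it is free. The jig must stay flat on the bench about where it is, and the other things must be left alone.

Things in the scene. Friction and masses are not known exactly. Their poses are not given: they have to be found in the camera images.
- jig: Blue jig base, loose on the bench, 96 (x) by 180 (y) by 50 mm high, with a round brass spring housing standing 16 mm out of each y end. Weighs about 1.5 kg: it lifts under about 15 N upward and slides under about 9 N sideways. Origin: centre of its underside; z up, y along its length (+y = left end seen from the robot; yaw within 0.7 rad of 0). Corner screw heads stand 5 mm above its top.
- jig_top (a point): Centre of the pocket's mouth, level with the jig's top face, 50 mm above its underside; z up. The pocket is 40 x 40 mm, its floor 8 mm above the jig's underside. It leaves the block 2 mm free on each x side and 6 mm on each y side, so the block can lean up to about 0.3 rad towards either y end.
- jig_pivot (a point): Centre between the two cheeks that clamp the block, 32 mm above the jig's underside, 18 mm below its top. Their friction (about 18 N each) holds the block against a straight pull. Tilting the block about this point (about the jig's x axis, moment about 0.5 N m) makes one side slip up and the other down: then a rise of up to 14 mm per radian of rocking costs almost no net pull.
- cheek_left (a joint): Travel (m) of the brass cheek on the +y side: an 8 mm round bar along the jig's x axis that a spring presses on the block with about 30 N. 0 as the block stands straight, grows to 0.004 as it is pushed outward, -0.001 when the block is gone.
- cheek_right (a joint): The same for the cheek on the -y side of the block.
- block: Bright aluminium block, 36 (x) by 28 (y) by 92 mm tall, about 0.25 kg, red band 78 to 82 mm above its foot; its lowest 8 mm are a narrower toe, 32 x 16 mm. Origin: centre of its underside (foot); z up, y as the jig's. It starts upright on the pocket floor, 50 mm sticking out. After a rise of 17 mm the cheeks no longer hold it; after 42 mm its foot is level with the jig's top.
- block_head (a point): Centre of the block's top face, 92 mm above its foot. Grasp the head below it, across the 28 mm width (fingers closing along y) and firmly
- tape: Bystander: black roll of insulating tape lying flat, 68 mm across, 19 mm high; origin under its centre
- spare_bearing: Bystander: roller bearing lying flat, 68 mm across, 20 mm high; origin under its centre
- tray: Bystander: small round steel tray with bolts in it, 69 mm across, 22 mm high; origin under its centre
- grease: Bystander: white jar with green lid, 70 mm across, 71 mm high (the nearer of two alike); origin under its centre
- filter: Bystander: black oil filter standing upright, 68 mm across, 90 mm high (the nearer of two alike); origin under its centre
- torch: Bystander: aluminium torch lying down, 132 mm long, 44 mm thick; origin under its centre
Mind the look-alikes: they are no part of the job. Of the things that look like the block, the middle-sized one is meant.

How it is judged:
By the outcome, as a careful person would: the job done as asked, in the order asked, and still so for the second after the job is handed in, while the arm keeps its last pose, push and grip.
It also fails if it takes over 56 s, if anything falls off the work surface, if the arm or the gripper's body presses on something with over 40 N, if the wrist force passes 120 N, or if a joint passes its speed limit or range.

## Robot

A 6-joint arm with a two-finger parallel gripper is mounted at the origin on a cart in front of the work surface, level with it; the furniture and walls round the work are solid. World frame = base frame: x ahead of the robot, y to its left, z up, the work surface at z = 0. Lengths are in mm, angles in rad, forces in N, time in s.
With the tool pointing down it reaches from about 275 to 750 mm from the base axis. Payload 10.2 kg.
Tool frame: the origin (TCP) lies midway between the tips of the shut fingers; the grasp point (between the pads) lies 19 mm behind it; z points along the fingers, y is the line along which they close (so a half turn about z gives the same grasp; the last joint's range is limited). The gripper opens to 85 mm and grips with 20 to 120 N. Pads are 22 mm wide; open, the fingers measure 114 mm over their backs; the gripper's body (76 mm by 85 mm) begins 54 mm behind the grasp point. The pads swing forward as they close: fully open they stand 13 mm farther back than shut.
Start: joints at [-1.434, 0.313, 1.498, -0, 1.331, -0.223], TCP at [184.833, -491.394, 231.294] pointing down, gripper open.
Joint ranges: [-2.94, 2.94], [-0.97, 2.17], [0.19, 2.56], [-1.23, 4.37], [0.02, 3.11], [-2.88, 2.88]. Speed limits (rad/s): [2.39, 2.39, 3.01, 3.14, 3.14, 3.14].

## Interface

Orientations are given as a unit quaternion [w, x, y, z].
In Python, from rig import sense, capture, finish_job, find_in, place_of gives the robot as it stands. The module is installed in compiled form; this text tells all that it offers.
- The arm moves only by the shell command python3 -m jog 'ROWS' [FORCE]. ROWS is JSON, a list of rows, each an object of numbers: "tx", "ty", "tz": the shift along the tool's x, y, z in mm; "ax", "ay", "az": the turn, a rotation vector about the tool's x, y, z in rad; "jaw": the closure, from -1 (fully open) to 1 (shut), so that 0 is half open. In form: [{"tx": .., "ty": .., "tz": .., "ax": .., "ay": .., "az": .., "jaw": ..}, ...]. A call has 1 to 5 rows; each row shifts and turns the commanded pose from where the row before left it, along the tool's axes as they then stand; what a row does not reach is not made up. A row lasts 1/8 s, in which the tool goes at most 62.5 mm and 10.7 degrees, less where a joint would pass 70% of its speed; a pose out of reach is approached as far as the arm can. A call with a gripper value outside its range is refused whole. The fingers move at their own pace and stop on an object; FORCE is the grip in N (left out, the last holds). Time passes only in rows, so rows that do not move let the fingers close. It gives the time, the measured TCP pose, the force, the opening and the grip force at its end, in the units of the state.
- sense(): the state, without advancing time (a new reading comes with each control period).
- capture(name): name is "side" or "top" or "wrist"; returns a dict with "color" (384x512x3 uint8, red, green, blue), "depth" (384x512 float32, mm along the optical axis (not along the pixel's ray), 0 where there is no reading), "fx", "fy", "cx", "cy" (pixels), "k1" (the pictures are not rectified: a ray, as slopes to the right and down, at radius r is drawn at 1 + k1 r^2 times it, then the intrinsics apply), "camera_from_world" (4x4, takes a point from world to camera coordinates); the wrist camera has in their place "mount" (4x4, takes a point from camera to tool coordinates, whose origin is the TCP and whose axes are the flange's). Camera axes: x right, y up, looking along -z (the intrinsics and any distortion apply to the point x, -y, -z); pixel columns grow to the right and rows downward; lengths in mm; the calibration is good to about 2 mm. A picture is of the moment at which its call begins: read the wrist's pose just before it.
- finish_job(): hands the job in; it is judged then, once.
Trained networks look in the newest picture that a camera, given by its name, has taken for a name from the list of things; names that differ only in an ending like _2 or _b are one class to them, and where a whole thing is asked for, a point or a joint stands for the part that bears it (a point fixed in the world has none). Each returns a list of dicts, best first, with "conf" (0 to 1); they miss things now and then, are a little off and sometimes report something else, mostly with a low value. They report only what shows in the picture. A call takes as long as a camera call. They do not tell look-alikes from the thing itself.
- find_in(query, camera): "centre" ([column, row] in pixels, amid what is visible of it).
- place_of(query, camera): "centre" ([column, row] in pixels: a listed point, or the origin of a listed thing).
The state is a dict: "time_s": time; "joints": joint angles; "dq": joint speeds; "tau": joint torques, N m; "eef_pos": TCP position; "ee_rot": TCP orientation; "force": force on the tool from outside, world axes, zero at the start; "wrist_torque": the same for the moment, N m; "grip_width": opening from 0.0 (shut) to 1.0 (fully open); "grip_force": force on a finger pad.
Only numpy, scipy, OpenCV 4.12 (cv2) and the standard library are available. Lean on these libraries where they do the work, as an engineer would, in place of code of your own. Each camera call takes 0.05 s, during which the arm holds its last target. There are 200 camera calls.

## Working session

There is one attempt and no reset: what is moved stays moved. The work goes in short steps, Python scripts to look and compute and a shell command to move; the robot and the scene stay as the last step left them, time stands still between calls to the robot, and variables do not carry over. Pictures are saved under pics/ and viewed, at most 10 in all, crops included, and the job is handed in when it is done.

```bash
mkdir -p pics
cat > h.py <<'E'
import numpy as np, cv2
from rig import *
from scipy.spatial.transform import Rotation as R
def cam(n):
    s=sense(); c=capture(n)
    if 'mount' in c:
        T=np.eye(4); q=s['ee_rot']; T[:3,:3]=R.from_quat([q[1],q[2],q[3],q[0]]).as_matrix(); T[:3,3]=s['eef_pos']
        c['w']=T@np.array(c['mount'])
    else: c['w']=np.linalg.inv(np.array(c['camera_from_world']))
    return c
def ray(c,p):
    a=np.array([(p[0]-c['cx'])/c['fx'],(p[1]-c['cy'])/c['fy']]); u=a.copy()
    for _ in range(20): u=a/(1+c['k1']*(u@u))
    d=np.array([u[0],-u[1],-1.]); return c['w'][:3,3],c['w'][:3,:3]@d
def pt(c,p):
    z=c['depth'][int(round(p[1])),int(round(p[0]))]; o,d=ray(c,p); return o+d*z
def onz(c,p,z):
    o,d=ray(c,p); return o+d*(z-o[2])/d[2]
def tri(c1,p1,c2,p2):
    (o1,d1),(o2,d2)=ray(c1,p1),ray(c2,p2); M=np.array([d1,-d2]).T
    t=np.linalg.lstsq(M,o2-o1,rcond=None)[0]; a=o1+d1*t[0]; b=o2+d2*t[1]; return (a+b)/2,np.linalg.norm(a-b)
def save(n,im): cv2.imwrite('pics/'+n,im[:,:,::-1])
E
python3 - <<'E'
from h import *
np.set_printoptions(precision=1,suppress=True)
S={}
for n in ('side','top'):
    c=cam(n); S[n]=c; save(n+'0.png',c['color'])
    print(n,c['w'][:3,3],c['k1'],c['fx'])
    for q in ('block','block_head','jig','jig_top','jig_pivot'):
        for d in place_of(q,n)[:4]: print(q,np.round(d['centre'],1),round(d['conf'],2),pt(c,d['centre']))
save('both.png',np.hstack([cv2.resize(S[n]['color'],(400,300)) for n in S]))
print(sense())
E
```

```text
side [453.4 952.1 910.7] -0.091952093501646 422.85833188234517
block [305.6 240. ] 0.75 [407.   82.5  26.8]
block_head [298.2 164.5] 0.75 [ 445.2 -329.2   -1.1]
block_head [253.4 215.4] 0.64 [560.7  78.  101.1]
block_head [201.7 234.8] 0.63 [698.7 140.1  67. ]
block_head [306.7 207.8] 0.59 [413.2  51.4 123.6]
jig [252.4 241.3] 0.87 [556.5 130.6  50.7]
jig_top [255.9 230.7] 0.86 [551.7  89.1  52.5]
jig_pivot [250.5 232.8] 0.66 [566.6  95.4  48.2]
top [ 402.2  -16.2 1462.9] -0.17516958820446923 456.5402995990375
block [234.7 244.2] 0.82 [410.6  47.4 122.7]
block [205.9 157.2] 0.52 [682.9 134.8  65.7]
block [224.6 196.8] 0.51 [553.5  76.1  97.6]
block_head [232.6 246. ] 0.7 [405.5  53.7 122.3]
block_head [224.  195.1] 0.44 [558.5  77.7  99.8]
block_head [207.1 155.7] 0.4 [686.7 130.5  70.1]
jig [224.9 196. ] 0.76 [555.   74.6 105.7]
jig_pivot [225.6 196.6] 0.55 [553.6  72.8 101.9]
jig_pivot [144.4 244.6] 0.5 [415.5 346.1  -2.7]
{'time_s': 0.6, 'joints': array([-1.4,  0.3,  1.5, -0. ,  1.3, -0.2]), 'dq': array([-0., -0., -0.,  0., -0.,  0.]), 'tau': array([ -0. , -41.2, -26. ,  -0. ,   0. ,   0. ]), 'eef_pos': array([ 184.8, -491.4,  231.3]), 'ee_rot': array([-0. ,  1. ,  0.2, -0. ]), 'force': array([ 0. , -0.5, -0.2]), 'wrist_torque': array([ 0.,  0., -0.]), 'grip_force': 0.0, 'grip_width': 1.00119309797759}
```

View pics/side0.png

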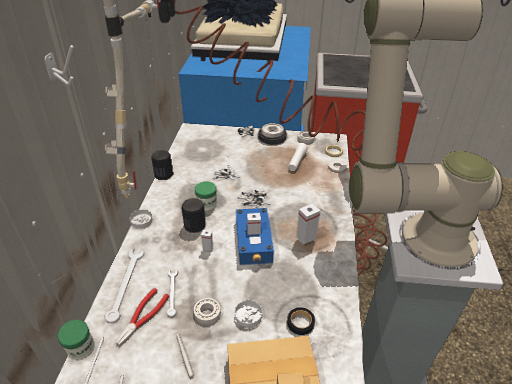

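View pics/top0.png

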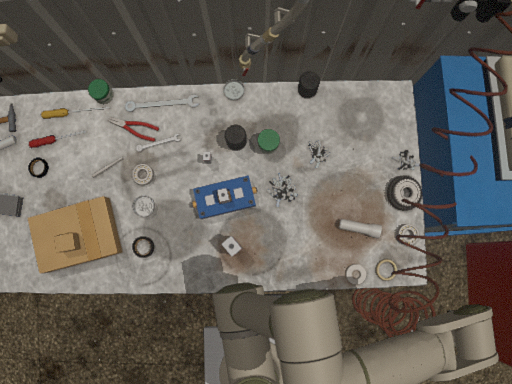

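Look-alikes with the red band in the side view are the tall one at (308,225), the one in the blue jig at (254,222) and the small one at (207,241). The one in the jig is mid-sized and sits in the jig, so it fits. I'll confirm it in a crop and measure it.

Run:
```python
from h import *
np.set_printoptions(precision=3,suppress=True)
S={}
for n in ('side','top'):
    c=cam(n); S[n]=c
    im=c['color'].astype(int); hsv=cv2.cvtColor(c['color'],cv2.COLOR_RGB2HSV)
    m=(hsv[:,:,0]>105)&(hsv[:,:,0]<125)&(hsv[:,:,1]>140)
    P=[];
    for v,u in zip(*np.nonzero(m)):
        p=pt(c,(u,v))
        if 400<p[0]<680 and -60<p[1]<220 and 40<p[2]<62: P.append(p)
    P=np.array(P); r=cv2.minAreaRect(P[:,:2].astype(np.float32)); print(n,len(P),r,P[:,2].mean(),np.median(P[:,2]))
    x,y=P[:,0],P[:,1]
    # block top
    Q=np.array([pt(c,(u,v)) for v in range(170,260) for u in range(200,290)])
    Q=Q[(abs(Q[:,0]-r[0][0])<30)&(abs(Q[:,1]-r[0][1])<30)&(Q[:,2]>92)&(Q[:,2]<112)]
    print('blocktop',len(Q),Q.mean(0),cv2.minAreaRect(Q[:,:2].astype(np.float32)))
ph={}
for n in S:
    L=place_of('block_head',n); 
    g=(254,215) if n=='side' else (224,195)
    L=[d['centre'] for d in L if np.hypot(*(np.array(d['centre'])-g))<8]; ph[n]=L[0] if L else g; print(n,L)
print('tri head',tri(S['side'],ph['side'],S['top'],ph['top']))
save('crop.png',cv2.resize(S['side']['color'][185:285,180:340],(800,500),interpolation=cv2.INTER_CUBIC))
```

```text
side 972 ((560.0916748046875, 81.58688354492188), (92.81668090820312, 182.69241333007812), 12.030223846435547) 50.14901365284779 50.36846178211567
blocktop 109 [558.304  83.877  99.67 ] ((558.6185913085938, 80.15745544433594), (34.14423370361328, 32.12602233886719), 8.045661926269531)
top 529 ((559.2942504882812, 81.39815521240234), (94.57903289794922, 173.8007354736328), 11.757837295532227) 50.9397654361872 51.063316010451445
blocktop 114 [559.343  82.059 100.633] ((559.715087890625, 82.03620147705078), (36.214088439941406, 27.672794342041016), 11.213848114013672)
side [[253.4, 214.6]]
top [[223.8, 194.1]]
tri head (array([560.842,  77.94 , 104.11 ]), np.float64(0.31156637538807114))
```

View pics/crop.png

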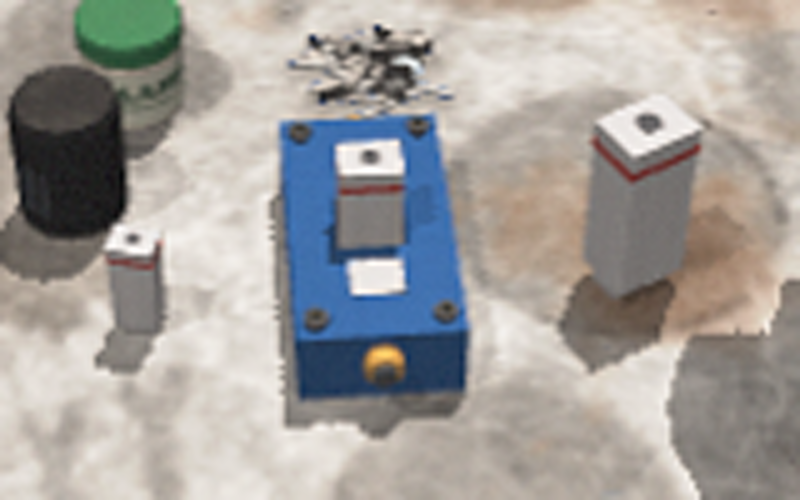

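The crop confirms it: the mid-sized banded block stands in the jig, with the head at about (370,157) in the crop. Its height is about 100 mm by depth and 104 mm by triangulation, against 100 expected. The jig is at about (559.5, 81.5) with yaw about 0.207. Next I'll work out the approach deltas.

```bash
cat > d.py <<'E'
import sys
from h import *
np.set_printoptions(precision=3,suppress=True)
def delta(x,y,z,yaw):
    s=sense(); q=s['ee_rot']; A=R.from_quat([q[1],q[2],q[3],q[0]])
    B=R.from_euler('z',yaw)*R.from_euler('x',np.pi)
    print('t',s['time_s'],'pos',s['eef_pos'],'F',s['force'],'M',s['wrist_torque'],'w',s['grip_width'],'g',s['grip_force'])
    print('tool axes\n',A.as_matrix())
    print('shift tool',A.inv().apply(np.array([x,y,z])-s['eef_pos']),'rot',(A.inv()*B).as_rotvec())
if __name__=='__main__': delta(*map(float,sys.argv[1:]))
E
python3 d.py 559.5 81.5 200 0.207
```

```text
t 0.8 pos [ 184.835 -491.393  231.3  ] F [ 0.161 -0.506 -0.251] M [-0.015 -0.031 -0.031] w 1.001204756652431 g 0.0
tool axes
 [[ 0.936  0.352 -0.   ]
 [ 0.352 -0.936 -0.   ]
 [-0.     0.    -1.   ]]
shift tool [ 552.372 -404.309   31.286] rot [0.    0.    0.153]
```

```bash
python3 -m jog '[{"tx":20,"ty":-15},{"tx":40,"ty":-29},{"tx":40,"ty":-29},{"tx":40,"ty":-29},{"tx":40,"ty":-29}]' && python3 -m jog '[{"tx":40,"ty":-29},{"tx":40,"ty":-29},{"tx":40,"ty":-29},{"tx":40,"ty":-29},{"tx":40,"ty":-29}]' && python3 -m jog '[{"tx":40,"ty":-29},{"tx":40,"ty":-29},{"tx":30,"ty":-22},{"tx":20,"ty":-15},{"az":0.153}]'; python3 d.py 559.5 81.5 200 0.207
```

```text
t 0.8 pos [ 184.835 -491.393  231.3  ] F [ 0.161 -0.506 -0.251] M [-0.015 -0.031 -0.031] w 1.001204756652431 g 0.0
tool axes
 [[ 0.936  0.352 -0.   ]
 [ 0.352 -0.936 -0.   ]
 [-0.     0.    -1.   ]]
shift tool [ 552.372 -404.309   31.286] rot [0.    0.    0.153]schema error: expected keys tx, ty, tz, ax, ay, az, jaw
```

```bash
python3 -m jog '[{"tx":20,"ty":-15,"tz":0,"ax":0,"ay":0,"az":0,"jaw":-1},{"tx":40,"ty":-29,"tz":0,"ax":0,"ay":0,"az":0,"jaw":-1},{"tx":40,"ty":-29,"tz":0,"ax":0,"ay":0,"az":0,"jaw":-1},{"tx":40,"ty":-29,"tz":0,"ax":0,"ay":0,"az":0,"jaw":-1},{"tx":40,"ty":-29,"tz":0,"ax":0,"ay":0,"az":0,"jaw":-1}]' && python3 -m jog '[{"tx":40,"ty":-29,"tz":0,"ax":0,"ay":0,"az":0,"jaw":-1},{"tx":40,"ty":-29,"tz":0,"ax":0,"ay":0,"az":0,"jaw":-1},{"tx":40,"ty":-29,"tz":0,"ax":0,"ay":0,"az":0,"jaw":-1},{"tx":40,"ty":-29,"tz":0,"ax":0,"ay":0,"az":0,"jaw":-1},{"tx":40,"ty":-29,"tz":0,"ax":0,"ay":0,"az":0,"jaw":-1}]' && python3 -m jog '[{"tx":40,"ty":-29,"tz":0,"ax":0,"ay":0,"az":0,"jaw":-1},{"tx":40,"ty":-29,"tz":0,"ax":0,"ay":0,"az":0,"jaw":-1},{"tx":30,"ty":-22,"tz":0,"ax":0,"ay":0,"az":0,"jaw":-1},{"tx":20,"ty":-15,"tz":0,"ax":0,"ay":0,"az":0,"jaw":-1},{"tx":0,"ty":0,"tz":0,"ax":0,"ay":0,"az":0.153,"jaw":-1}]'; python3 d.py 559.5 81.5 200 0.207
```

```text
time_s: 1.42
eef_pos: [307.8, -304.0, 231.4]
ee_rot: [0.0, 0.984, 0.179, 0.0]
force: [-0.4, 0.0, 0.9]
grip_width: 1.001
grip_force: 0.0
time_s: 2.05
eef_pos: [444.1, -97.8, 231.5]
ee_rot: [0.0, 0.984, 0.179, 0.0]
force: [0.8, -0.3, -1.0]
grip_width: 0.999
grip_force: 0.0
time_s: 2.68
eef_pos: [532.0, 36.8, 231.0]
ee_rot: [-0.0, 0.995, 0.103, -0.0]
force: [-0.5, 0.1, -0.3]
grip_width: 1.0
grip_force: 0.0
t 2.675 pos [532.016  36.83  230.994] F [-0.492  0.068 -0.295] M [-0.029  0.007 -0.042] w 0.9998580028188294 g 0.0
tool axes
 [[ 0.979  0.204 -0.   ]
 [ 0.204 -0.979  0.   ]
 [-0.    -0.    -1.   ]]
shift tool [ 36.031 -38.11   30.996] rot [-0.     0.    -0.001]
```

Take a wrist view here for a second measurement.

```bash
cat > m.py <<'E'
from h import *
np.set_printoptions(precision=3,suppress=True)
def meas(n,zj=50,zb=100):
    c=cam(n); hsv=cv2.cvtColor(c['color'],cv2.COLOR_RGB2HSV)
    V,U=np.mgrid[0:384,0:512]; ok=c['depth']>0
    a=np.stack([(U-c['cx'])/c['fx'],(V-c['cy'])/c['fy']],-1); u=a.copy()
    for _ in range(15): u=a/(1+c['k1']*(u**2).sum(-1,keepdims=True))
    D=np.stack([u[...,0],-u[...,1],-np.ones_like(u[...,0])],-1)*c['depth'][...,None]
    P=D@c['w'][:3,:3].T+c['w'][:3,3]
    near=ok&(np.hypot(P[...,0]-559.5,P[...,1]-81.5)<120)
    b=near&(hsv[...,0]>105)&(hsv[...,0]<125)&(hsv[...,1]>140)&(abs(P[...,2]-zj)<6)
    k=near&(abs(P[...,2]-zb)<6)&(np.hypot(P[...,0]-559.5,P[...,1]-81.5)<40)
    for nm,m in (('jig',b),('head',k)):
        Q=P[m]
        if len(Q)>20: print(n,nm,len(Q),np.median(Q[:,2]),'mean',Q.mean(0),cv2.minAreaRect(Q[:,:2].astype(np.float32)))
    return c
if __name__=='__main__':
    import sys
    c=meas('wrist'); save(sys.argv[1],c['color'])
    for q in ('block_head','jig_top','block','jig'): print(q,[(np.round(d['centre']),round(d['conf'],2),pt(c,d['centre'])) for d in place_of(q,'wrist')[:2]])
E
python3 m.py w1.png
```

```text
wrist jig 8569 49.83402809564603 mean [563.72   76.347  49.844] ((560.3106079101562, 79.75763702392578), (95.05672454833984, 178.77561950683594), 11.906169891357422)
wrist head 1031 99.7846415593105 mean [560.75   79.745  99.719] ((560.0851440429688, 80.15152740478516), (35.39861297607422, 28.093416213989258), 12.10972785949707)
block_head [(array([210., 293.]), 0.79, array([408.602,  58.253, 124.107])), (array([193.,   2.]), 0.73, array([687.607, 130.638,  67.363]))]
jig_top [(array([222., 138.]), 0.77, array([567.545,  76.114,  99.492]))]
block [(array([206.,  20.]), 0.96, array([680.74 , 121.449,  38.585])), (array([226., 241.]), 0.88, array([431.107,  53.502,  47.656]))]
jig [(array([225., 133.]), 0.62, array([572.615,  74.034,  99.825]))]
```

View pics/w1.png

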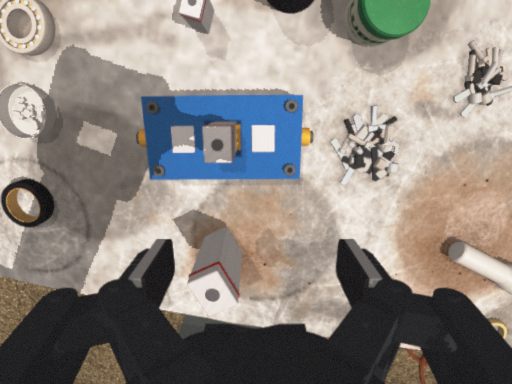

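The picture shows the jig at (222,137) with the head top at (219,143), and the tall decoy at (215,280). The wrist measure gives the head at (560.1, 80.1, 99.8) and yaw 0.21, which agrees with the other views. Moving over it.

```bash
python3 -m jog '[{"tx":18,"ty":-18,"tz":0,"ax":0,"ay":0,"az":0,"jaw":-1},{"tx":18,"ty":-19,"tz":20,"ax":0,"ay":0,"az":0,"jaw":-1},{"tx":0,"ty":0,"tz":30,"ax":0,"ay":0,"az":0,"jaw":-1},{"tx":0,"ty":0,"tz":10,"ax":0,"ay":0,"az":0,"jaw":-1},{"tx":0,"ty":0,"tz":0,"ax":0,"ay":0,"az":0,"jaw":-0.5}]' 110; python3 m.py w2.png; python3 -c "
from m import meas
meas('top');meas('side')"; python3 d.py 560 80.5 66 0.209
```

```text
time_s: 3.55
eef_pos: [559.2, 78.7, 171.5]
ee_rot: [-0.0, 0.995, 0.103, -0.0]
force: [0.0, 0.4, 0.5]
grip_width: 0.818
grip_force: 0.0
wrist jig 11497 49.849431781196756 mean [565.6    79.615  49.83 ] ((560.5712280273438, 80.27259826660156), (96.340576171875, 179.4930419921875), 12.161046028137207)
wrist head 1494 99.84407394458773 mean [561.755  80.52   99.767] ((560.554443359375, 80.19319152832031), (36.5713996887207, 28.033302307128906), 12.138638496398926)
block_head [(array([252., 196.]), 0.9, array([562.591,  80.833, 101.19 ])), (array([224.,  24.]), 0.56, array([687.026, 130.311,  68.251]))]
jig_top []
block [(array([255., 169.]), 0.71, array([578.396,  82.215,  73.815])), (array([249., 284.]), 0.71, array([435.635,  58.837,  37.132]))]
jig [(array([250., 169.]), 0.9, array([577.41 ,  85.785,  72.821]))]
top jig 128 50.95880540924463 mean [553.762  64.823  51.009] ((545.459716796875, 71.34884643554688), (87.69563293457031, 178.63107299804688), 24.275453567504883)
side jig 945 50.408434984027394 mean [558.074  95.845  50.261] ((559.9182739257812, 81.58000183105469), (93.21534729003906, 183.73890686035156), 12.044647216796875)
side head 103 100.6139504466588 mean [558.245  83.347 100.178] ((558.658935546875, 80.94989776611328), (36.05980682373047, 30.668304443359375), 13.620085716247559)
t 3.9 pos [559.357  78.933 171.847] F [-0.787  0.514 -0.804] M [-0.031 -0.016  0.008] w 0.7516638438173258 g 0.0
tool axes
 [[ 0.979  0.205  0.001]
 [ 0.205 -0.979 -0.   ]
 [ 0.001  0.    -1.   ]]
shift tool [  0.859  -1.425 105.847] rot [ 0.    -0.001 -0.002]
```

```bash
python3 -m jog '[{"tx":1,"ty":-1.3,"tz":20,"ax":0,"ay":0,"az":-0.005,"jaw":-0.5},{"tx":0,"ty":0,"tz":30,"ax":0,"ay":0,"az":0,"jaw":-0.5},{"tx":0,"ty":0,"tz":30,"ax":0,"ay":0,"az":0,"jaw":-0.3},{"tx":0,"ty":0,"tz":20,"ax":0,"ay":0,"az":0,"jaw":-0.1},{"tx":0,"ty":0,"tz":6,"ax":0,"ay":0,"az":0,"jaw":0}]' 110; python3 d.py 560.3 80.3 65 0.211
```

```text
time_s: 4.53
eef_pos: [559.5, 80.5, 64.5]
ee_rot: [-0.0, 0.994, 0.106, -0.001]
force: [-0.4, 0.1, 0.2]
grip_width: 0.501
grip_force: 0.0
t 4.525 pos [559.524  80.489  64.499] F [-0.429  0.13   0.221] M [-0.02  -0.024  0.036] w 0.5006059004396429 g 0.0
tool axes
 [[ 0.978  0.21  -0.002]
 [ 0.21  -0.978  0.   ]
 [-0.001 -0.    -1.   ]]
shift tool [ 0.718  0.347 -0.502] rot [-0.     0.001  0.001]
```

```bash
python3 -m jog '[{"tx":0.6,"ty":0.2,"tz":0,"ax":0,"ay":0,"az":0,"jaw":0.2},{"tx":0,"ty":0,"tz":0,"ax":0,"ay":0,"az":0,"jaw":0.3},{"tx":0,"ty":0,"tz":0,"ax":0,"ay":0,"az":0,"jaw":1},{"tx":0,"ty":0,"tz":0,"ax":0,"ay":0,"az":0,"jaw":1},{"tx":0,"ty":0,"tz":0,"ax":0,"ay":0,"az":0,"jaw":1}]' 20; python3 d.py 560.3 80.3 65 0.211;  python3 -m jog '[{"tx":0,"ty":0,"tz":0,"ax":0,"ay":0,"az":0,"jaw":1},{"tx":0,"ty":0,"tz":0,"ax":0,"ay":0,"az":0,"jaw":1},{"tx":0,"ty":0,"tz":0,"ax":0,"ay":0,"az":0,"jaw":1},{"tx":0,"ty":0,"tz":0,"ax":0,"ay":0,"az":0,"jaw":1}]' 110; python3 d.py 560.3 80.3 65 0.211
```

```text
time_s: 5.15
eef_pos: [561.1, 80.5, 66.3]
ee_rot: [0.0, 0.994, 0.106, 0.001]
force: [-1.0, 0.7, 7.4]
grip_width: 0.33
grip_force: 21.2
t 5.15 pos [561.069  80.535  66.321] F [-1.006  0.665  7.447] M [ 0.228  0.133 -0.003] w 0.33010388678821445 g 21.15585207939148
tool axes
 [[ 0.978  0.21   0.002]
 [ 0.21  -0.978  0.   ]
 [ 0.002  0.    -1.   ]]
shift tool [-0.804  0.068  1.32 ] rot [ 0.    -0.002  0.001]
time_s: 5.65
eef_pos: [561.1, 80.5, 66.6]
ee_rot: [0.0, 0.994, 0.106, 0.001]
force: [-1.4, 1.7, 7.1]
grip_width: 0.312
grip_force: 108.6
t 5.65 pos [561.111  80.5    66.556] F [-1.388  1.731  7.091] M [ 0.199  0.298 -0.01 ] w 0.31192850901947505 g 108.58997225761414
tool axes
 [[ 0.978  0.21   0.002]
 [ 0.21  -0.978  0.   ]
 [ 0.002  0.    -1.   ]]
shift tool [-0.839  0.025  1.555] rot [ 0.    -0.002  0.001]
```

Sign check: +ax with +ty leans the head right (tool y points to −y). The arm is a bit soft and presses down at 7 N, so I'll ease that off and start rocking about the pivot, which is about 34 mm below the TCP.

```bash
cat > s.py <<'E'
from h import *
np.set_printoptions(precision=2,suppress=True)
s=sense(); q=s['ee_rot']; A=R.from_quat([q[1],q[2],q[3],q[0]]); J=R.from_euler('z',.211)
th=np.arctan2(*(J.inv().apply(A.as_matrix()[:,2])*[1,1,-1])[1:]) # + = tip to +y = head right
p=J.inv().apply(s['eef_pos']-[560.4,80.3,0]); d=J.inv().apply(A.as_matrix()[:,2])
k=-p[1]/d[1] if abs(d[1])>.05 else np.nan
print('t',s['time_s'],'lean right',round(th,3),'tcp in jig',p,'F jig',J.inv().apply(s['force']),'M',J.inv().apply(s['wrist_torque']),'grip',round(s['grip_force']),'axis crosses y=0 at z',round(p[2]+k*d[2],1),'lat at z32',round(p[1]+d[1]*(32-p[2])/d[2],2),'h32',round((p[2]-32)/-d[2],1))
E
python3 -m jog '[{"tx":0,"ty":0,"tz":-2,"ax":0,"ay":0,"az":0,"jaw":1},{"tx":0,"ty":2.1,"tz":0,"ax":0.06,"ay":0,"az":0,"jaw":1},{"tx":0,"ty":2.1,"tz":0,"ax":0.06,"ay":0,"az":0,"jaw":1}]'; python3 s.py;  python3 -m jog '[{"tx":0,"ty":2.2,"tz":-0.5,"ax":0.06,"ay":0,"az":0,"jaw":1},{"tx":0,"ty":2.2,"tz":-0.5,"ax":0.06,"ay":0,"az":0,"jaw":1},{"tx":0,"ty":0,"tz":0,"ax":0,"ay":0,"az":0,"jaw":1}]'; python3 s.py
```

```text
time_s: 6.02
eef_pos: [561.0, 76.3, 67.0]
ee_rot: [-0.06, 0.993, 0.106, -0.007]
force: [-3.0, 0.7, -0.5]
grip_width: 0.313
grip_force: 111.0
t 6.025 lean right 0.122 tcp in jig [-0.28 -4.04 67.03] F jig [-2.79  1.36 -0.55] M [-0.52  0.46  0.06] grip 111 axis crosses y=0 at z 34.0 lat at z32 0.25 h32 35.3
time_s: 6.4
eef_pos: [562.0, 71.6, 67.4]
ee_rot: [-0.119, 0.987, 0.104, -0.013]
force: [-2.3, 1.1, 1.2]
grip_width: 0.312
grip_force: 111.1
t 6.4 lean right 0.241 tcp in jig [-0.24 -8.8  67.37] F jig [-2.    1.55  1.17] M [0.06 0.43 0.08] grip 111 axis crosses y=0 at z 31.5 lat at z32 -0.12 h32 36.4
```

```bash
python3 -m jog '[{"tx":0,"ty":-3.7,"tz":-0.8,"ax":-0.1,"ay":0,"az":0,"jaw":1},{"tx":0,"ty":-3.8,"tz":-0.9,"ax":-0.1,"ay":0,"az":0,"jaw":1},{"tx":0,"ty":-3.9,"tz":-0.9,"ax":-0.1,"ay":0,"az":0,"jaw":1},{"tx":0,"ty":-4,"tz":-0.9,"ax":-0.1,"ay":0,"az":0,"jaw":1}]'; python3 s.py; python3 -m jog '[{"tx":0,"ty":-3.7,"tz":-0.8,"ax":-0.09,"ay":0,"az":0,"jaw":1},{"tx":0,"ty":0,"tz":0,"ax":0,"ay":0,"az":0,"jaw":1}]'; python3 s.py
```

```text
time_s: 6.9
eef_pos: [558.6, 87.1, 71.8]
ee_rot: [0.081, 0.991, 0.105, 0.008]
force: [-1.8, -1.1, -8.7]
grip_width: 0.314
grip_force: 109.9
t 6.9 lean right -0.163 tcp in jig [-0.32  6.98 71.8 ] F jig [-2.   -0.68 -8.67] M [ 0.89  0.44 -0.07] grip 110 axis crosses y=0 at z 29.5 lat at z32 0.42 h32 40.3
time_s: 7.15
eef_pos: [557.9, 91.2, 72.4]
ee_rot: [0.124, 0.986, 0.106, 0.013]
force: [-1.8, -1.9, -0.9]
grip_width: 0.313
grip_force: 111.2
t 7.15 lean right -0.251 tcp in jig [-0.16 11.2  72.42] F jig [-2.15 -1.5  -0.89] M [ 0.03  0.6  -0.18] grip 111 axis crosses y=0 at z 28.7 lat at z32 0.84 h32 41.7
```

```bash
python3 -m jog '[{"tx":0,"ty":4.4,"tz":-0.5,"ax":0.1,"ay":0,"az":0,"jaw":1},{"tx":0,"ty":4.5,"tz":-0.7,"ax":0.1,"ay":0,"az":0,"jaw":1},{"tx":0,"ty":4.5,"tz":-0.7,"ax":0.1,"ay":0,"az":0,"jaw":1},{"tx":0,"ty":4.5,"tz":-0.7,"ax":0.1,"ay":0,"az":0,"jaw":1}]'; python3 s.py; python3 -m jog '[{"tx":0,"ty":4.5,"tz":-0.7,"ax":0.1,"ay":0,"az":0,"jaw":1},{"tx":0,"ty":0,"tz":0,"ax":0,"ay":0,"az":0,"jaw":1}]'; python3 s.py
```

```text
time_s: 7.65
eef_pos: [562.0, 73.2, 76.9]
ee_rot: [-0.077, 0.991, 0.105, -0.008]
force: [-3.5, 2.1, -7.3]
grip_width: 0.314
grip_force: 110.1
t 7.65 lean right 0.155 tcp in jig [ 0.03 -7.31 76.89] F jig [-2.93  2.81 -7.34] M [-0.41  0.51  0.03] grip 110 axis crosses y=0 at z 30.2 lat at z32 -0.29 h32 45.4
time_s: 7.9
eef_pos: [563.1, 68.8, 78.0]
ee_rot: [-0.127, 0.986, 0.104, -0.013]
force: [-4.9, 6.2, 8.7]
grip_width: 0.311
grip_force: 112.3
t 7.9 lean right 0.257 tcp in jig [  0.27 -11.84  78.04] F jig [-3.49  7.06  8.7 ] M [1.88 0.77 0.11] grip 112 axis crosses y=0 at z 32.9 lat at z32 0.24 h32 47.6
```

```bash
python3 -m jog '[{"tx":0,"ty":-2.4,"tz":0,"ax":-0.05,"ay":0,"az":0,"jaw":1},{"tx":0,"ty":0,"tz":0,"ax":0,"ay":0,"az":0,"jaw":1}]'; python3 s.py
python3 - <<'E'
from m import *
c=meas('side'); w=meas('wrist')
save('chk.png',np.hstack([cv2.resize(c['color'][185:285,200:300],(400,400),interpolation=cv2.INTER_CUBIC),cv2.resize(w['color'][84:384,106:406],(400,400))]))
E
```

```text
time_s: 8.15
eef_pos: [562.8, 71.4, 79.2]
ee_rot: [-0.1, 0.989, 0.106, -0.01]
force: [-4.7, 1.6, 10.7]
grip_width: 0.312
grip_force: 112.8
t 8.15 lean right 0.202 tcp in jig [ 0.45 -9.16 79.19] F jig [-4.26  2.51 10.66] M [1.21 1.04 0.12] grip 113 axis crosses y=0 at z 34.4 lat at z32 0.48 h32 48.2
side jig 871 50.438997271288486 mean [556.511 100.619  50.317] ((559.13427734375, 81.67394256591797), (92.90697479248047, 185.23988342285156), 12.065122604370117)
side head 53 100.13222274513282 mean [559.104  84.522 100.134] ((565.9765625, 79.0919189453125), (28.403825759887695, 43.52756118774414), 70.18871307373047)
wrist jig 18327 49.83681032998359 mean [577.597  73.835  49.79 ] ((559.9729614257812, 80.01146697998047), (95.82373046875, 180.2036895751953), 12.494537353515625)
wrist head 1078 100.55627556249564 mean [577.027  70.71  100.365] ((574.970947265625, 71.10292053222656), (12.629551887512207, 51.722625732421875), 11.858535766601562)
```

View pics/chk.png

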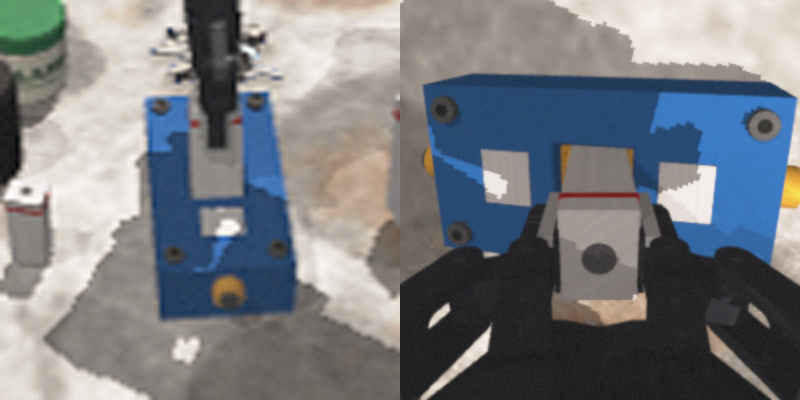

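The jig is flat and has not moved. The block is held and leaning (head at (598,258), right panel). The upward push suggests the cheeks are already riding off the shoulder. Continue with another rock to the left, easing up.

```bash
python3 -m jog '[{"tx":0,"ty":-4.9,"tz":-1.2,"ax":-0.1,"ay":0,"az":0,"jaw":1},{"tx":0,"ty":-5,"tz":-1.2,"ax":-0.1,"ay":0,"az":0,"jaw":1}]'; python3 s.py; python3 -m jog '[{"tx":0,"ty":-5.1,"tz":-1,"ax":-0.1,"ay":0,"az":0,"jaw":1},{"tx":0,"ty":-5.1,"tz":-1,"ax":-0.1,"ay":0,"az":0,"jaw":1}]'; python3 s.py
```

```text
time_s: 8.5
eef_pos: [560.7, 80.0, 81.2]
ee_rot: [0.0, 0.994, 0.105, 0.001]
force: [-0.4, 0.2, -10.9]
grip_width: 0.31
grip_force: 110.0
t 8.5 lean right -0.001 tcp in jig [ 0.22 -0.31 81.21] F jig [ -0.38   0.29 -10.95] M [ 0.59  0.   -0.11] grip 110 axis crosses y=0 at z nan lat at z32 -0.35 h32 49.2
time_s: 8.75
eef_pos: [558.9, 89.4, 83.4]
ee_rot: [0.101, 0.989, 0.105, 0.011]
force: [0.4, -4.3, -3.2]
grip_width: 0.311
grip_force: 111.2
t 8.75 lean right -0.203 tcp in jig [ 0.47  9.25 83.36] F jig [-0.49 -4.26 -3.18] M [-0.7   0.46 -0.08] grip 111 axis crosses y=0 at z 38.4 lat at z32 -1.33 h32 52.4
```

```bash
python3 -m jog '[{"tx":0,"ty":0,"tz":0,"ax":0,"ay":0,"az":0,"jaw":1},{"tx":0,"ty":4.8,"tz":-0.8,"ax":0.1,"ay":0,"az":0,"jaw":1},{"tx":0,"ty":5,"tz":-0.8,"ax":0.1,"ay":0,"az":0,"jaw":1}]'; python3 s.py; python3 -m jog '[{"tx":0,"ty":5.2,"tz":-0.8,"ax":0.1,"ay":0,"az":0,"jaw":1},{"tx":0,"ty":5.2,"tz":-0.8,"ax":0.1,"ay":0,"az":0,"jaw":1},{"tx":0,"ty":0,"tz":0,"ax":0,"ay":0,"az":0,"jaw":1}]'; python3 s.py
```

```text
time_s: 9.12
eef_pos: [561.0, 80.8, 86.3]
ee_rot: [-0.003, 0.994, 0.106, 0.001]
force: [0.1, -0.6, -1.2]
grip_width: 0.31
grip_force: 111.4
t 9.125 lean right 0.006 tcp in jig [ 0.68  0.41 86.25] F jig [ 0.   -0.66 -1.2 ] M [-0.    0.03  0.  ] grip 111 axis crosses y=0 at z nan lat at z32 0.73 h32 54.3
time_s: 9.5
eef_pos: [563.8, 69.7, 87.8]
ee_rot: [-0.101, 0.989, 0.104, -0.009]
force: [-0.1, 2.7, 3.9]
grip_width: 0.312
grip_force: 112.3
t 9.5 lean right 0.203 tcp in jig [  1.1  -11.07  87.81] F jig [0.48 2.69 3.89] M [ 0.43 -0.17 -0.03] grip 112 axis crosses y=0 at z 34.0 lat at z32 0.4 h32 57.0
```

Force and moment have vanished when upright, so the cheeks have let go. Bring it upright and lift gently.

```bash
python3 -m jog '[{"tx":0,"ty":-5.6,"tz":-1,"ax":-0.1,"ay":0,"az":0,"jaw":1},{"tx":0,"ty":-5.6,"tz":-1,"ax":-0.103,"ay":0,"az":0,"jaw":1},{"tx":0,"ty":0,"tz":-2,"ax":0,"ay":0,"az":0,"jaw":1},{"tx":0,"ty":0,"tz":-3,"ax":0,"ay":0,"az":0,"jaw":1}]'; python3 s.py
```

```text
time_s: 10.0
eef_pos: [560.5, 81.1, 95.7]
ee_rot: [0.001, 0.994, 0.106, 0.0]
force: [0.6, -1.4, -2.7]
grip_width: 0.312
grip_force: 111.4
t 10.0 lean right -0.002 tcp in jig [ 0.24  0.75 95.65] F jig [ 0.26 -1.53 -2.71] M [-0.04 -0.04  0.01] grip 111 axis crosses y=0 at z nan lat at z32 0.65 h32 63.7
```

```bash
python3 -m jog '[{"tx":0,"ty":0.5,"tz":-6,"ax":0,"ay":0,"az":0,"jaw":1},{"tx":0,"ty":0.3,"tz":-8,"ax":0,"ay":0,"az":0,"jaw":1},{"tx":0,"ty":0,"tz":-8,"ax":0,"ay":0,"az":0,"jaw":1},{"tx":0,"ty":0,"tz":-8,"ax":0,"ay":0,"az":0,"jaw":1},{"tx":0,"ty":0,"tz":-3,"ax":0,"ay":0,"az":0,"jaw":1}]';python3 -m jog '[{"tx":0,"ty":0,"tz":0,"ax":0,"ay":0,"az":0,"jaw":1},{"tx":0,"ty":0,"tz":0,"ax":0,"ay":0,"az":0,"jaw":1}]'; python3 s.py
python3 - <<'E'
from m import *
w=meas('wrist',zb=158); c=meas('side',zb=158)
# block front (+y) face pixels in side view: lowest points
V,U=np.mgrid[185:250,235:275]
P=np.array([pt(c,(u,v)) for v,u in zip(V.ravel(),U.ravel())]); 
k=(np.hypot(P[:,0]-560.4,P[:,1]-80.3)<32)&(P[:,2]>57)
Q=P[k]; print(len(Q),np.percentile(Q[:,2],[0,1,3,50,100]),Q[Q[:,2]<110].mean(0))
R0=Q[Q[:,2]<115]; import numpy.linalg as L
print('face y vs z slope',np.polyfit(R0[:,2],R0[:,1],1))
save('end.png',np.hstack([cv2.resize(c['color'][170:270,200:300],(400,400),interpolation=cv2.INTER_CUBIC),cv2.resize(w['color'][84:384,106:406],(400,400))]))
E
```

```text
time_s: 10.62
eef_pos: [560.7, 80.6, 129.2]
ee_rot: [0.002, 0.994, 0.106, 0.001]
force: [-0.3, 0.3, -2.7]
grip_width: 0.316
grip_force: 111.4
time_s: 10.88
eef_pos: [560.3, 80.7, 128.2]
ee_rot: [0.001, 0.994, 0.106, -0.0]
force: [0.4, -0.0, -1.9]
grip_width: 0.309
grip_force: 111.4
t 10.875 lean right -0.003 tcp in jig [  0.02   0.38 128.25] F jig [ 0.36 -0.08 -1.94] M [-0.02 -0.01  0.02] grip 111 axis crosses y=0 at z nan lat at z32 0.11 h32 96.2
wrist jig 14203 49.86226769364677 mean [569.475  82.24   49.833] ((559.3506469726562, 81.1922836303711), (95.96714782714844, 178.9571990966797), 12.053186416625977)
wrist head 5130 161.40866435910726 mean [563.699  80.875 160.629] ((560.2227172851562, 80.12210845947266), (36.98064041137695, 53.79033660888672), 11.266584396362305)
side jig 894 50.380283761109865 mean [556.364 103.461  50.302] ((558.390380859375, 83.92890167236328), (92.89210510253906, 181.38632202148438), 12.053683280944824)
side head 40 159.0862664363621 mean [563.748  93.345 158.119] ((562.1947631835938, 91.0238265991211), (25.535823822021484, 41.07387161254883), 65.19319915771484)
365 [ 70.241  76.628  80.208 132.155 235.87 ] [556.275  92.588  93.806]
face y vs z slope [ 0.059 87.107]
```

View pics/end.png

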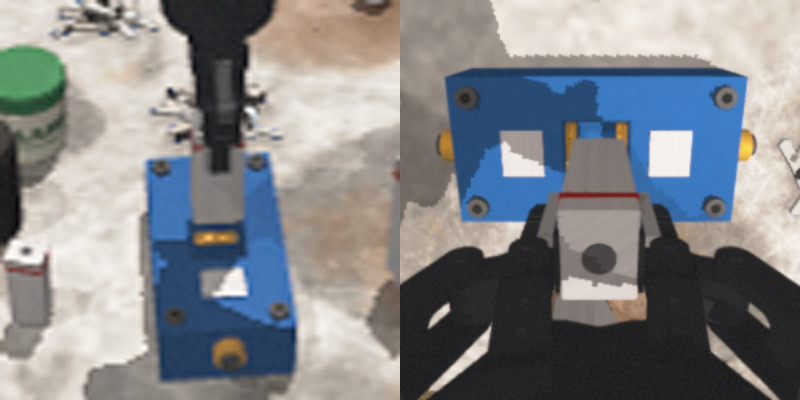

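The picture shows the block out and both brass cheeks bare in the pocket (595,135), with the jig in place. Next I'll check how upright the block is and its height from the top face.

Run:
```python
from m import *
c=meas('wrist',zb=160); J=R.from_euler('z',.211)
P=np.array([pt(c,(u,v)) for v in range(150,384) for u in range(180,340)])
L=J.inv().apply(P-[560.4,80.3,0])
top=L[(abs(L[:,0])<14)&(abs(L[:,1])<11)&(abs(L[:,2]-160)<6)]
A=np.c_[top[:,:2],np.ones(len(top))]; k=np.linalg.lstsq(A,top[:,2],rcond=None)[0]
print('top z',k[2],'slopes x,y',k[:2],len(top),np.std(top[:,2]-A@k))
f=L[(abs(L[:,1])<10)&(L[:,0]>10)&(L[:,2]<150)&(L[:,2]>60)&(L[:,0]<30)]
print('front face x vs z',np.polyfit(f[:,2],f[:,0],1),len(f),f[:,2].min())
# sides of front face: mean y centre by height
for a in range(64,150,10):
    g=L[(L[:,0]>12)&(L[:,0]<26)&(abs(L[:,2]-a)<5)&(abs(L[:,1])<20)]
    if len(g)>5: print(a,len(g),g[:,1].min(),g[:,1].max())
```

```text
wrist jig 14179 49.84580507796761 mean [569.537  82.079  49.82 ] ((559.2085571289062, 81.25271606445312), (96.27400207519531, 179.24441528320312), 12.071772575378418)
wrist head 5271 161.53989197607928 mean [563.235  80.762 161.279] ((559.9457397460938, 80.01428985595703), (36.998077392578125, 53.86622619628906), 11.720623016357422)
top z 161.6772265426611 slopes x,y [-0.006  0.   ] 2573 0.6089662560724434
front face x vs z [ 0.004 16.735] 1511 69.98270549699394
74 18 -6.518932740504736 6.086061949662464
84 160 -14.036258304833497 13.497225962959861
94 197 -13.633108004886438 13.751181430238226
104 219 -14.01338710249466 13.683815888107471
114 260 -13.617567935597927 13.848042103096033
124 326 -13.828202574367056 13.890955495454747
134 378 -14.143331140158923 13.769133019596572
144 439 -14.155630500105737 14.026822908396156
```

Upright within 0.01 rad, foot 19.7 mm above the jig's top, and centred over the pocket.

```bash
python3 -c "
from rig import *; print(finish_job())"
```

```text
the job is handed in; nothing more can be done
None
```

The red-banded block is out of the jig and held upright over the pocket, its foot about 20 mm above the jig's top. The jig is flat and where it was, and the job is handed in at about 11 s.

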